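# Throw the guarded bench isolator and latch its hood

### The arm

A 6-joint arm with a two-finger parallel gripper is mounted at the origin on a cart in front of the work surface, level with it; the furniture and walls round the work are solid. World frame = base frame: x ahead of the robot, y to its left, z up, the work surface at z = 0. Lengths are in mm, angles in rad, forces in N, time in s.
With the tool pointing down it reaches from about 275 to 825 mm from the base axis. Payload 4.9 kg.
Tool frame: the origin (TCP) lies at the very end of the fingers, on their centre line; the grasp point (between the pads) lies 19 mm behind it; z points along the fingers, y is the line along which they close (so a half turn about z gives the same grasp; the last joint's range is limited). The gripper opens to 85 mm and grips with 20 to 120 N. Pads are 22 mm wide; open, the fingers measure 114 mm over their backs; the gripper's body (76 mm by 85 mm) begins 54 mm behind the grasp point. The pads swing forward as they close: fully open they stand 13 mm farther back than shut.
Start: joints at [-1.351, 0.326, -0.193, 1.052, 0, 1.437], TCP at [190.568, -515.948, 231.281] pointing down, gripper open.
Joint ranges: [-2.65, 2.65], [-0.97, 1.79], [-1.3, 1.35], [-1.93, 2.1], [-1.47, 1.37], [-3.14, 3.14]. Speed limits (rad/s): [2.57, 2.57, 3.14, 3.14, 3.14, 3.14].

### API

Orientations are given as [roll, pitch, yaw] about the fixed x, y, z axes, in that order (R = Rz(yaw) Ry(pitch) Rx(roll)).
In Python, from bench import bot, solve_ik, imaging gives the robot as it stands. Calls block until the motion is done:
- bot.move_ptp(position, orientation): joint-space move of the TCP to a pose.
- bot.movel(position, rot=None, max_speed=150, threshold=None): straight line of the TCP; rot=None keeps the orientation; max_speed is the mean speed in mm/s. With threshold (N) it stops when the force on the tool has changed by that much, and returns True; else False.
- bot.move_j(angles): joint-space move.
- bot.grip(opening, effort=None): opening from 0.0 (shut) to 1.0 (fully open); effort is the grip in N (None keeps the last); returns when the fingers have stopped.
- bot.dwell(seconds).
- solve_ik(position, orientation): joint angles nearest the present ones, or None.
- bot.get_state(): the state.
- imaging.capture(name): name is "side" or "top" or "wrist"; returns the picture (400x640x3 uint8, blue, green, red); there is no depth.
- imaging.camera_model(name): a dict with "K" (3x3 intrinsics, pixels), "position" and "rotation" of the camera in the world. Camera axes: x right, y up, looking along -z (the intrinsics and any distortion apply to the point x, -y, -z); pixel columns grow to the right and rows downward; lengths in mm; the calibration is good to about 2 mm. A picture is of the moment at which its call begins: read the wrist's pose just before it. camera_model takes no time and is no camera call; for the wrist camera it gives the pose at the moment of the call.
A pose or a line that the arm cannot do raises bot.IKError and nothing moves.
- bot.sign_off(): hands the job in; it is judged then, once.
The state is a dict: "t": time; "qpos": joint angles; "joint_velocities": joint speeds; "effort": joint torques, N m; "tcp_pos": TCP position; "orientation": TCP orientation; "contact_force": force on the tool from outside, world axes, zero at the start; "wrist_torque": the same for the moment, N m; "opening": opening from 0.0 (shut) to 1.0 (fully open); "gripper_force": force on a finger pad.
Only numpy, scipy, OpenCV 4.12 (cv2) and the standard library are available. Lean on these libraries where they do the work, as an engineer would, in place of code of your own. Each camera call takes 0.05 s, during which the arm holds its last target. There are 200 camera calls.

### The job

Bring the bench supply back on at the sloping isolator console: swing its hood up until it stays fully open, throw the lever underneath from off (down) over to on (up), then bring the hood down again and press gently on top of it until the catch clicks and it is fully home. Leave the other things on the bench where they are.

Things in the scene. Friction and masses are not known exactly. Their poses are not given: they have to be found in the camera images.
- console: Grey sheet-steel isolator console with a sloping face, fixed to the bench: 180 mm deep (x), 160 wide (y), 38 high at its front (-x, the operator's side), 122 at its back. Origin: centre of its underside; z up. The face rises to the back at 25 deg: 'up the face' is (0.906, 0, 0.423) in this frame, 'out of the face' (-0.423, 0, 0.906).
- face_mid (a point): Middle of the console's sloping face, 80 mm straight above the console's origin. Axes: x up the face, y to the left along the console, z out of the face. Beside the hood the face is flat for 40 mm either side, but for a pilot lamp (12 mm high) near the lower right corner and the hinge knuckles (13 mm high) at the upper end.
- hood_hinge (a point): Middle of the hood's hinge line, fixed on the console, 62 mm up the face and 7.5 mm out of it from face_mid; axes as face_mid. The hinge line is its y; the hood opens by a positive turn about it (lower end up and away from the operator).
- hood_lip (a point): On the hood's top plate (outer surface), mid-width, 18 mm from its lower end; 114 mm along and 56.5 mm out from the hinge line. Turns with the hood: x along the hood to the hinge end, y along the hinge, z out of the top plate. Hood: plain grey box cover, 132 mm long, 64 wide (y), 59 deep, walls 4, open below; ribbed side walls to pinch. Closed, its top plate is 64 mm off the face.
- catch (a point): Roller catch on the face, just below the closed hood's lower end: steel bracket 38 mm wide, 17 mm along the face, 28 mm high; this point is the roller's middle, 76.5 mm down the face from face_mid and 23 mm off it. A tongue on the hood's lower end snaps under the roller.
- lever_tip (a point): Middle of the outer end of the switch lever, 60 mm from its pivot. Black paddle 28 mm wide (y), 13 thick, 36 long, on a steel stem 13 across. Pivot: 10 mm down the face from face_mid, 4 mm off it, 72 mm below the hinge line. z points outwards along the lever, y along the console's y. Covered by the hood while that is shut; the open hood leans out over it.
- hood (a joint): Hood angle, rad. 0: fully home, latched. About 0.09: resting on the catch, not latched. 1.40: open against its stop. Sprung over centre at about 0.75: below, it shuts itself as far as the catch (2 N at the lip); above, it swings open by itself and stays. Pulling it out of the catch takes about 13 N at the lip; pressing it home about 8 N at the lip, then it clicks.
- lever (a joint): Lever angle, rad. 0: off, leaning down the face to the operator. 0.84: on, leaning as far up the face. Turns about the console's y. Snap action: about 8 N on the paddle, up the face, starts it; past the middle (0.42) it snaps over by itself.
- tip_rack_blue: Bystander: rack of pipette tips, blue and white, 80x115x55 mm; origin at the centre of its underside.
- tip_box_pink: Bystander: closed pink tip box, 87x125x61 mm; origin at the centre of its underside.
- calculator: Bystander: pocket calculator, 104x73x14 mm; origin at the centre of its underside.
- steel_canister: Bystander: taped round canister, 118 across, 170 high mm; origin at the centre of its underside.
- rack_orange: Bystander: orange microtube rack, 78x111x44 mm; origin at the centre of its underside.
- marker_black: Bystander: black felt marker, 140 long, lying mm; origin at the centre of its underside.
- tape_roll: Bystander: green roll of tape, 61 across, 19 high, lying mm; origin at the centre of its underside.

How it is judged (in metres and radians):
On the way, in this order (a step that is already met when the one before it is completed fails the run):
1. the hood stands fully open (value of joint hood above 1.3 rad), for 0.2 s.
2. the lever is over in the on position while the hood is open (value of joint lever above 0.75 rad and value of joint hood above 0.6 rad), for 0.2 s.
3. the hood is down and latched (value of joint hood below 0.03 rad), for 0.3 s.
At the end, for the whole second after the job is handed in: The hood is fully home, snapped under its catch (within 0.03 rad, about 3.5 mm at the lip) and at rest, with the lever over in the on position beneath it (above 0.75 rad of 0.84) (value of joint hood below 0.03 rad and value of joint lever above 0.75 rad and velocity of joint hood between -0.05 and 0.05 rad/s); the robot touches nothing.
It fails at once if a bystander is pushed more than 3 cm from its place (distance of any of tip_rack_blue, tip_box_pink, calculator, steel_canister, rack_orange, marker_black, tape_roll from where it was at the start of the episode above 0.03 m).
It fails at once if the hood's top plate is pressed with more than 40 N (contact force between the fingers and hood_c0 above 40 N).
It also fails if it takes over 72 s, if anything falls off the work surface, if the arm or the gripper's body presses on something with over 40 N, if the wrist force passes 120 N, or if a joint passes its speed limit or range.

## Working session

There is one attempt and no reset: what is moved stays moved. The work goes in short steps, each a Python script; the robot and the scene stay as the last script left them, time stands still between calls to the robot, and variables do not carry over. Pictures are saved under pics/ and viewed, at most 10 in all, crops included, and the job is handed in when it is done.

```bash
mkdir -p pics; ls
python3 - <<'E'
from bench import bot, imaging
import cv2
for n in("side","top"):
    cv2.imwrite(f"pics/{n}0.png",imaging.capture(n)); m=imaging.camera_model(n); print(n,m)
print(bot.get_state())
E
```

```text
pics
side {'K': array([[409.63946978,   0.        , 313.04224206],
       [  0.        , 409.63946978, 203.38195221],
       [  0.        ,   0.        ,   1.        ]]), 'position': array([ 474.5130396 , 1190.5112492 ,  898.24460168]), 'rotation': array([ 0.93804341, -0.00839452, -3.09535629])}
top {'K': array([[485.07481125,   0.        , 327.70256094],
       [  0.        , 485.07481125, 190.73796383],
       [  0.        ,   0.        ,   1.        ]]), 'position': array([ 242.07939609,  138.42545539, 1447.71511871]), 'rotation': array([ 0.18691985, -0.00263356, -1.55693154])}
{'t': 0.1, 'qpos': array([-1.35119621e+00,  3.26843664e-01, -1.93437666e-01,  1.05200262e+00,
       -4.33633428e-05,  1.43660832e+00]), 'joint_velocities': array([-0.00044823, -0.00158377,  0.00393041,  0.00048984, -0.00010024,
       -0.00174193]), 'effort': array([ 7.69850958e-04, -4.44239509e+01,  2.63038069e+01,  7.81796349e-03,
       -1.14734366e-04, -9.20017129e-06]), 'tcp_pos': array([ 190.44498774, -515.44654472,  230.61189248]), 'orientation': array([-3.14011260e+00, -1.56049413e-04,  3.53788039e-01]), 'contact_force': array([-0.2475392 , -0.26275344, -0.55139654]), 'wrist_torque': array([ 0.02250976,  0.00279983, -0.00793955]), 'gripper_force': 0.0, 'opening': 0.9992606244778889}
```

View pics/side0.png

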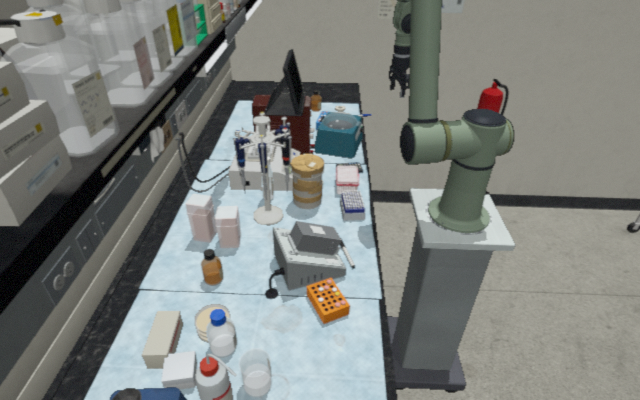

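View pics/top0.png

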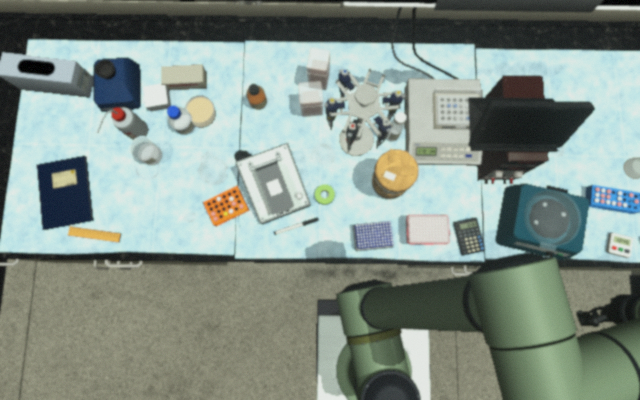

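The side picture shows the console at about (312,255). In the top picture it is at about (272,183), with its front edge running from (258,222) to (310,207). I'll enlarge both.

Run:
```python
import cv2,numpy as np
a=cv2.imread("pics/top0.png")[130:240,220:345]; b=cv2.imread("pics/side0.png")[210:310,255:365]
cv2.imwrite("pics/tc.png",cv2.resize(a,None,fx=5,fy=5,interpolation=cv2.INTER_CUBIC))
cv2.imwrite("pics/sc.png",cv2.resize(b,None,fx=6,fy=6,interpolation=cv2.INTER_CUBIC)[:600])
```

```text
(no output)
```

View pics/tc.png

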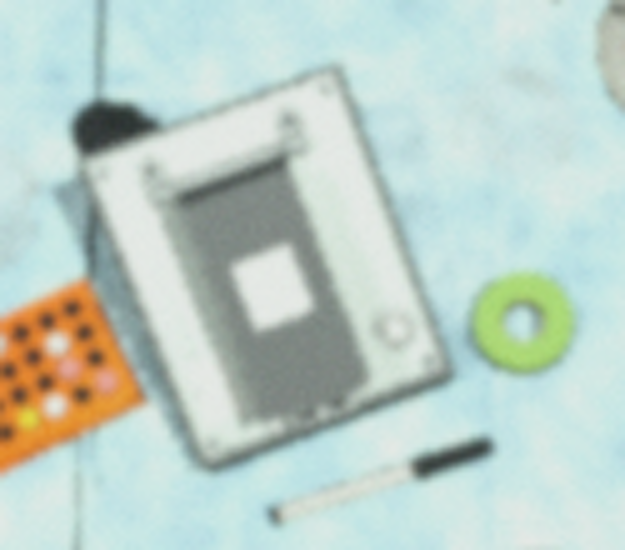

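View pics/sc.png

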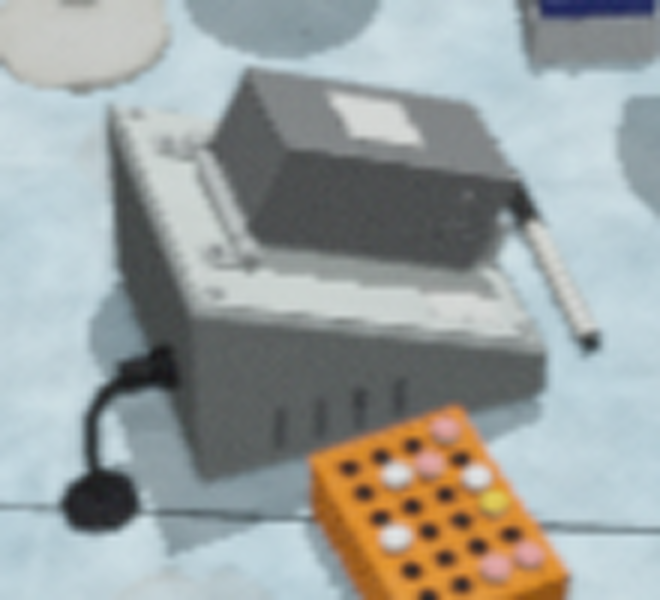

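The top crop shows the face corners at back-left (88,152), back-right (340,68), front-right (450,375) and front-left (210,465). The side crop shows back-right (110,108), back-left top (197,318) and bottom (208,478), and front-left top (545,350) and bottom (543,397). I'll fit the pose to these.

```bash
cat > geo.py <<'E'
import numpy as np
from scipy.spatial.transform import Rotation as R
from scipy.optimize import least_squares
def rot(rpy): return R.from_euler('xyz',rpy)
def project(m,P):
    c=rot(m["rotation"]).inv().apply(np.atleast_2d(P)-m["position"])*[1,-1,-1]
    u=c@np.asarray(m["K"]).T
    return u[:,:2]/u[:,2:]
E
python3 - <<'E'
from geo import *
from bench import imaging
P=dict(bl=(90,80,122),br=(90,-80,122),fr=(-90,-80,38),fl=(-90,80,38),blb=(90,80,0),flb=(-90,80,0))
T=dict(bl=(88,152),br=(340,68),fr=(450,375),fl=(210,465))
S=dict(br=(110,108),bl=(197,318),fl=(545,350),blb=(208,478),flb=(543,397))
obs=[(imaging.camera_model(n),np.array([P[k] for k in d],float),(np.array(list(d.values()))+.5)/s-.5+o) for n,d,s,o in(("top",T,5,(220,130)),("side",S,6,(255,210)))]
def f(p,full=False):
    w=lambda X:rot([0,0,p[2]]).apply(X)+[p[0],p[1],0]
    return np.concatenate([(project(m,w(X))-uv).ravel() for m,X,uv in obs])
for sub in (slice(None),slice(0,8),slice(8,None)):
    s=least_squares(lambda p:f(p)[sub],[500,300,.3]); print(s.x.round(3),np.abs(s.fun).max().round(2))
    print(s.fun.round(1))
E
```

```text
[5.20926e+02 2.91389e+02 3.80000e-01] 2.76
[-1.7  0.8  1.3 -2.   2.5 -0.1 -0.8  1.2 -1.  -2.3 -0.5 -1.4  1.5  0.2
 -1.1  2.8  1.1  1.4]
[5.20856e+02 2.92281e+02 3.67000e-01] 1.95
[-1.8  0.3  1.5 -1.8  2.   0.3 -1.6  1. ]
[5.21941e+02 2.90129e+02 3.99000e-01] 2.71
[-1.6 -2.1 -0.1 -1.4  1.4 -0.7 -0.7  2.7  1.   0.6]
```

```bash
cat >> geo.py <<'E'
C=np.array([521,291.5,0]); YAW=0.37
def set_pose(x,y,yaw):
    global C,YAW; C=np.array([x,y,0.]); YAW=yaw
def face(): # rotation face->world, face_mid
    Rc=R.from_euler('z',YAW); return Rc*R.from_euler('y',-np.radians(25)), C+[0,0,80]
def fpt(p): Rf,m=face(); return Rf.apply(p)+m
def hood_pose(th,x,z,flip=0,tilt=0):
    """TCP at (x,0,z) of hood frame (from hinge) at angle th; tool against plate normal, tilted by 'tilt' about y"""
    Rf,_=face(); Rh=Rf*R.from_euler('y',th)
    pos=fpt([62,0,7.5])+Rh.apply([x,0,z])
    return pos,(Rh*R.from_euler('y',tilt)*R.from_euler('zx',[0,np.pi])*R.from_euler('z',np.pi*flip)).as_euler('xyz')
E
python3 - <<'E'
from geo import *
from bench import bot,imaging,solve_ik
import cv2
for fl in (0,1):
  for tilt in (0,-.3):
    print(fl,tilt)
    for th in (0,.4,.8,1.1,1.4):
      for z in (22,150):
        q=solve_ik(*hood_pose(th,-105,z,fl,tilt)); print(th,z,None if q is None else np.round(q,2))
s=bot.get_state()
p=s["tcp_pos"].copy(); p[2]=400
bot.movel(p)
view=fpt([-60,0,260])
ok=None
for fl in (0,1):
    o=hood_pose(0.2,0,0,fl)[1]
    q=solve_ik(view,o); print("view",fl,q)
    if q is not None and ok is None: ok=o
bot.move_ptp(view,ok)
m=imaging.camera_model("wrist"); im=imaging.capture("wrist")
print(m,bot.get_state()["t"])
cv2.imwrite("pics/w1.png",im); np.save("w1.npy",m,allow_pickle=True)
E
```

```text
0 0
0 22 [ 0.39  0.25 -0.87  0.01 -0.01 -3.12]
0 150 [ 0.4  -0.05 -0.82  0.36 -0.01 -3.12]
0.4 22 [ 0.39  0.38 -0.39  0.76 -0.   -3.12]
0.4 150 [ 0.39  0.26 -0.21  1.06 -0.   -3.12]
0.8 22 [ 0.38  0.68  0.17  1.42  0.01 -3.13]
0.8 150 [ 0.38  0.74  0.57  1.77  0.   -3.13]
1.1 22 [ 0.38  1.01  0.71  1.94  0.01 -3.13]
1.1 150 None
1.4 22 None
1.4 150 None
0 -0.3
0 22 [ 0.4   0.31 -1.18 -0.66 -0.02 -3.12]
0 150 [ 0.4  -0.14 -1.13 -0.16 -0.02 -3.12]
0.4 22 [ 0.39  0.21 -0.72  0.31 -0.01 -3.12]
0.4 150 [ 0.39  0.05 -0.53  0.66 -0.01 -3.12]
0.8 22 [ 0.39  0.44 -0.19  1.01  0.   -3.12]
0.8 150 [ 0.39  0.46  0.15  1.33  0.   -3.13]
1.1 22 [ 0.38  0.71  0.28  1.5   0.01 -3.13]
1.1 150 [ 0.38  0.92  0.93  1.94  0.   -3.13]
1.4 22 [ 0.38  1.1   0.96  2.09  0.01 -3.13]
1.4 150 None
1 0
0 22 [ 0.39  0.25 -0.87  0.01 -0.01  0.02]
0 150 [ 0.4  -0.05 -0.82  0.36 -0.01  0.02]
0.4 22 [ 0.39  0.38 -0.39  0.76 -0.    0.02]
0.4 150 [ 0.39  0.26 -0.21  1.06 -0.    0.02]
0.8 22 [0.38 0.68 0.17 1.42 0.01 0.01]
0.8 150 [0.38 0.74 0.57 1.77 0.   0.01]
1.1 22 [0.38 1.01 0.71 1.94 0.01 0.01]
1.1 150 None
1.4 22
[... 181 characters left out ...]
.53  0.66 -0.01  0.02]
0.8 22 [ 0.39  0.44 -0.19  1.01  0.    0.02]
0.8 150 [0.39 0.46 0.15 1.33 0.   0.02]
1.1 22 [0.38 0.71 0.28 1.5  0.01 0.01]
1.1 150 [0.38 0.92 0.93 1.94 0.   0.01]
1.4 22 [0.38 1.1  0.96 2.09 0.01 0.01]
1.4 150 None
view 0 [ 0.3973791  -0.11254576 -0.57039302  0.87670207 -0.00640974 -3.11497424]
view 1 [ 0.3973791  -0.11254576 -0.57039302  0.87670207 -0.00640974  0.02661841]
{'K': array([[328.42231586,   0.        , 322.01010641],
       [  0.        , 328.42231586, 201.65986575],
       [  0.        ,   0.        ,   1.        ]]), 'position': array([409.99906743, 248.69948059, 447.04705203]), 'rotation': array([-8.03509658e-02, -1.93649058e-04, -1.20212954e+00])} 5.2
```

View pics/w1.png

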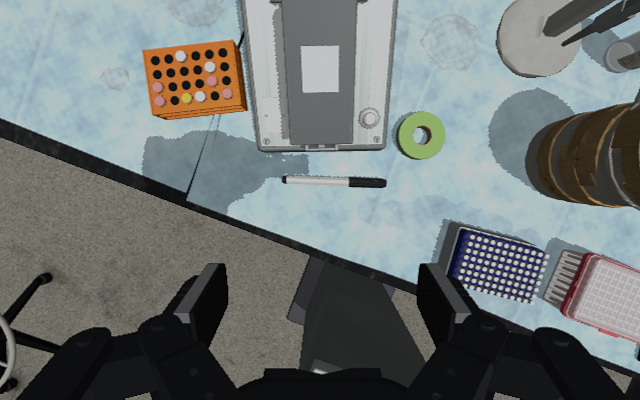

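The wrist view shows the console's lower part. The front corners of the face are at about (259,150) and (385,148), and the hood's lower edge is at about row 143. I'll shift the camera up the face for a full view.

Run:
```python
from geo import *
from bench import bot,imaging,solve_ik
import cv2
bot.move_ptp(fpt([0,0,300]),hood_pose(0.33,0,0,1)[1]) if 0 else bot.move_ptp(fpt([20,0,260]),hood_pose(0.2,0,0,0)[1])
m=imaging.camera_model("wrist"); im=imaging.capture("wrist")
np.save("w2.npy",m,allow_pickle=True); cv2.imwrite("pics/w2.png",im)
X=[fpt(p) for p in [(-99,80,0),(-99,-80,0),(99,80,0),(99,-80,0)]]
uv=project(m,X); print(uv.round(0),m["position"],m["rotation"])
c=uv.mean(0).astype(int); x0=max(c[0]-133,0);y0=max(c[1]-100,0); print(x0,y0)
cv2.imwrite("pics/w2c.png",cv2.resize(im[y0:y0+200,x0:x0+266],None,fx=3,fy=3,interpolation=cv2.INTER_CUBIC))
```

```text
[[263. 208.]
 [381. 207.]
 [246.  46.]
 [398.  46.]] [478.21696939 275.10520605 480.63314742] [-8.09799868e-02 -1.58135702e-04 -1.20214915e+00]
189 26
```

View pics/w2c.png

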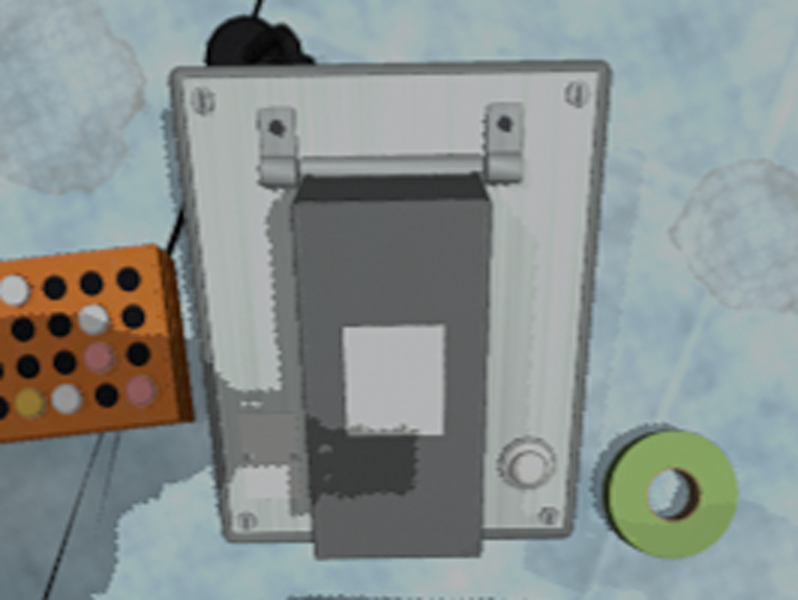

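The crop shows the face corners at back-left (172,70), back-right (609,62), front-right (572,535) and front-left (222,540). The hood plate corners are at (295,200), (490,198), (481,554) and (315,557).

Run:
```python
import geo; from geo import *
m=np.load("w2.npy",allow_pickle=True).item()
P=np.array([(99,80,0),(99,-80,0),(-99,-80,0),(-99,80,0),(62,32,64),(62,-32,64),(-70,-32,64),(-70,32,64)],float)
U=(np.array([(172,70),(609,62),(572,535),(222,540),(295,200),(490,198),(481,554),(315,557)])+.5)/3-.5+[189,26]
def f(p):
    geo.set_pose(*p); return (project(m,fpt(P))-U).ravel()
for sub in (slice(None),slice(0,8),slice(8,None)):
    s=least_squares(lambda p:f(p)[sub],[521,291,.37]); print(s.x.round(3)); print(s.fun.round(1))
```

```text
[5.22078e+02 2.94272e+02 3.83000e-01]
[-3.  -3.7  3.  -3.2  1.2  1.2 -0.4  1.2 -1.7  1.1  1.3  0.8  0.3  1.8
 -0.5  1.6]
[5.20437e+02 2.93832e+02 3.82000e-01]
[-3.1 -2.   2.8 -1.5  1.   2.5 -0.5  2.5]
[5.23352e+02 2.94607e+02 3.82000e-01]
[-1.5 -0.3  1.5 -0.6  0.4  0.7 -0.4  0.4]
```

```bash
sed -i 's/^C=.*/C=np.array([522.3,294.4,0]); YAW=0.382/' geo.py
cat > chk.py <<'E'
from geo import *
from bench import solve_ik
for tilt in (-.4,-.5):
  for th,x,z in [(0,-97,120),(0,-97,18),(.3,-97,18),(.6,-97,18),(.9,-97,18),(1.1,-97,18),(1.25,-97,18),(1.35,-97,18)]:
    p,o=hood_pose(th,x,z,1,tilt); q=solve_ik(p,o); print(tilt,th,z,p.round(),None if q is None else q.round(2))
  for th in (1.15,1.25,1.35):
   for d in [(0,60),(0,120),(-40,40),(-80,40),(-80,80),(-120,0)]:
    p,o=hood_pose(th,-97+d[0],18+d[1],1,tilt); q=solve_ik(p,o); print(th,d,p.round(),None if q is None else q.round(2))
E
python3 chk.py
```

```text
-0.4 0 120 [443. 262. 181.] [ 0.4   0.   -1.24 -0.5  -0.01  0.01]
-0.4 0 18 [483. 279.  88.] [ 0.4   0.41 -1.25 -0.93 -0.01  0.01]
-0.4 0.3 18 [480. 277. 118.] [ 0.39  0.19 -0.93 -0.08 -0.01  0.01]
-0.4 0.6 18 [485. 280. 147.] [ 0.39  0.26 -0.56  0.52 -0.    0.01]
-0.4 0.9 18 [498. 285. 172.] [ 0.39  0.46 -0.14  1.03  0.    0.01]
-0.4 1.1 18 [511. 290. 187.] [0.39 0.64 0.16 1.36 0.   0.01]
-0.4 1.25 18 [522. 294. 196.] [0.39 0.8  0.42 1.61 0.   0.01]
-0.4 1.35 18 [530. 297. 201.] [0.39 0.92 0.63 1.8  0.   0.01]
1.15 (0, 60) [551. 306. 235.] [0.39 0.76 0.49 1.61 0.   0.01]
1.15 (0, 120) [587. 321. 281.] [0.39 0.87 0.82 1.83 0.   0.01]
1.15 (-40, 40) [511. 290. 247.] [0.39 0.66 0.33 1.55 0.   0.01]
1.15 (-80, 40) [483. 278. 273.] [0.39 0.58 0.26 1.57 0.   0.01]
1.15 (-80, 80) [507. 288. 303.] [0.39 0.63 0.43 1.68 0.   0.01]
1.15 (-120, 0) [430. 257. 269.] [0.39 0.47 0.07 1.48 0.   0.01]
1.25 (0, 60) [562. 310. 237.] [0.39 0.9  0.73 1.81 0.   0.01]
1.25 (0, 120) [603. 327. 278.] None
1.25 (-40, 40) [523. 295. 252.] [0.39 0.78 0.54 1.74 0.   0.01]
1.25 (-80, 40) [498. 285. 281.] [0.39 0.
[... 1351 characters left out ...]
9 0.79 0.55 1.64 0.   0.01]
1.25 (0, 120) [603. 327. 278.] [0.39 0.94 0.94 1.89 0.   0.01]
1.25 (-40, 40) [523. 295. 252.] [0.39 0.68 0.39 1.59 0.   0.01]
1.25 (-80, 40) [498. 285. 281.] [0.39 0.61 0.34 1.61 0.   0.01]
1.25 (-80, 80) [525. 295. 309.] [0.39 0.68 0.53 1.73 0.   0.01]
1.25 (-120, 0) [445. 263. 283.] [0.39 0.5  0.15 1.53 0.   0.01]
1.35 (0, 60) [574. 315. 237.] [0.39 0.94 0.82 1.86 0.   0.01]
1.35 (0, 120) [618. 333. 274.] None
1.35 (-40, 40) [536. 300. 257.] [0.39 0.82 0.62 1.78 0.   0.01]
1.35 (-80, 40) [514. 291. 289.] [0.39 0.75 0.57 1.8  0.   0.01]
1.35 (-80, 80) [543. 303. 313.] [0.39 0.85 0.82 1.95 0.   0.01]
1.35 (-120, 0) [462. 270. 296.] [0.39 0.62 0.34 1.71 0.   0.01]
```

```bash
cat > open.py <<'E'
from geo import *
from bench import bot,imaging
import cv2
T=-.35
hp=lambda th,x=-97,z=18: hood_pose(th,x,z,1,T)
F=lambda:bot.get_state()["contact_force"].round(1)
bot.move_ptp(*hp(0,z=140))
bot.grip(1.0)
hit=bot.movel(hp(0)[0],max_speed=80,threshold=12)
print("descent hit",hit,F())
if not hit:
    bot.grip(0.0,40); s=bot.get_state(); print("grip",s["opening"],s["gripper_force"],F())
    for th in np.arange(.05,1.301,.05):
        bot.movel(*hp(th),max_speed=60); f=F()
        if th<.3 or np.linalg.norm(f)>25: print(round(th,2),f)
    s=bot.get_state(); print(s["t"],s["opening"],s["tcp_pos"],hp(1.3)[0])
    cv2.imwrite("pics/s1.png",imaging.capture("side"))
E
python3 open.py
```

```text
descent hit False [-0.2 -0.5 -0.7]
grip 0.7424889385772592 44.10396695137024 [-2.5 -4.1  5.9]
0.05 [ 0.7 -1.7 -1.1]
0.1 [ 1.7 -2.6 -1.6]
0.15 [ 0.3 -3.7 -0.5]
0.2 [ 0.2 -2.3 -1.2]
0.25 [ 1.1 -3.3 -2.1]
17.075 0.7387911184655643 [525.62295124 295.72730492 198.17375652] [525.72328403 295.77524835 198.43575314]
```

Run:
```python
from geo import *
from bench import bot,imaging
import cv2
T=-.35
bot.grip(1.0)
bot.movel(hood_pose(1.3,-187,40,1,T)[0],max_speed=120)
im=imaging.capture("side")
cv2.imwrite("pics/s2.png",cv2.resize(im[170:310,235:395],None,fx=4,fy=4,interpolation=cv2.INTER_CUBIC))
s=bot.get_state(); print(s["t"],s["contact_force"],s["tcp_pos"])
```

```text
18.4583 [ 0.16099168  0.32536666 -0.19211556] [486.976411   280.17429543 280.16809827]
```

View pics/s2.png

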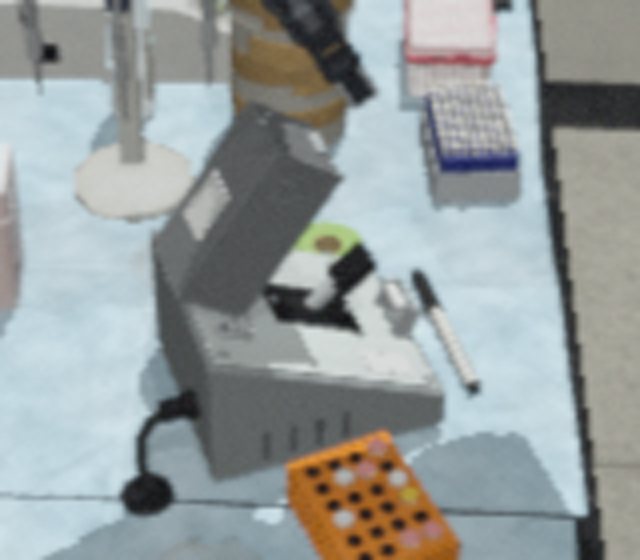

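The hood stands open. The lever, at about (350,270) in the crop, still leans down the face. Next I'll push it with the fingers shut.

Run:
```python
from geo import *
from bench import bot,imaging
import cv2
o=hood_pose(0,0,0,1,-.3)[1]
F=lambda:(bot.get_state()["contact_force"].round(1),bot.get_state()["t"])
bot.move_ptp(fpt([-80,0,190]),o)
bot.grip(0.0)
print(bot.movel(fpt([-62,0,80]),max_speed=150,threshold=15),bot.movel(fpt([-62,0,38]),max_speed=60,threshold=15),F())
for x in (-45,-36,-28,-20,-13):
    bot.movel(fpt([x,0,38]),max_speed=40); print(x,F())
bot.movel(fpt([-50,0,45]),max_speed=100)
bot.movel(fpt([-80,0,190]),max_speed=150)
im=imaging.capture("side"); print(F())
cv2.imwrite("pics/s3.png",cv2.resize(im[170:310,235:395],None,fx=4,fy=4,interpolation=cv2.INTER_CUBIC))
```

```text
False False (array([ 0.6, -0.1, -0.1]), 22.6417)
-45 (array([-2.6, -1.3, -3.9]), 23.2167)
-36 (array([-4. , -2. , -3.6]), 23.5917)
-28 (array([ 0. , -1.2,  0.1]), 23.9417)
-20 (array([-0.2,  0.9, -0.1]), 24.2917)
-13 (array([-0.1, -0.6, -0.7]), 24.6167)
(array([0.3, 0.4, 0.2]), 26.325)
```

View pics/s3.png

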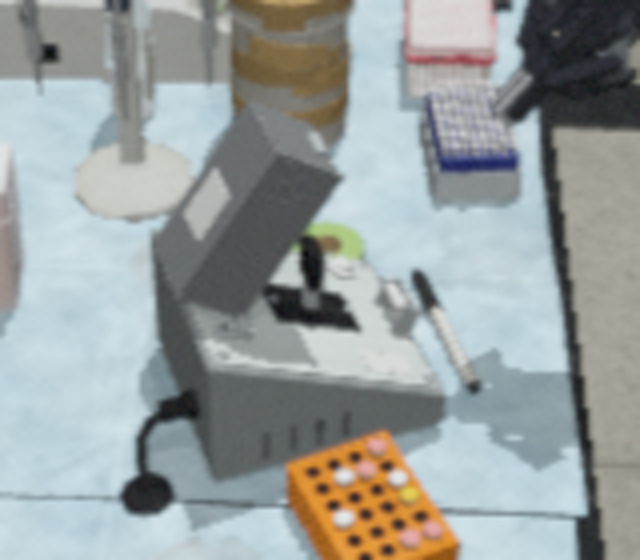

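The lever paddle now stands upright at (312,260), which means on (leaning up the 25° face). The hood is still open. Next I'll pinch the hood again and bring it down.

Run:
```python
from geo import *
from bench import bot,imaging
T=-.4
hp=lambda th,x=-97,z=18: hood_pose(th,x,z,1,T)
F=lambda:bot.get_state()["contact_force"].round(1)
bot.grip(1.0)
bot.move_ptp(*hp(1.36,-187,30))
hit=bot.movel(hp(1.36)[0],max_speed=80,threshold=12)
print("hit",hit,F())
if not hit:
    bot.grip(0.0,40); s=bot.get_state(); print("grip",s["opening"],s["gripper_force"],F())
    for th in np.arange(1.3,.15,-.08):
        bot.movel(*hp(th),max_speed=80); f=F()
        if np.linalg.norm(f)>12: print(round(th,2),f)
    print(th,F())
    bot.grip(1.0); bot.movel(hp(th,-97-43,18+100)[0],max_speed=120)
    bot.grip(0.0); print(bot.get_state()["t"])
    o=hood_pose(0,0,0,1,0)[1]
    P=lambda z:hood_pose(0,-114,z,1,0)[0]
    bot.move_ptp(P(95),o)
    print("touch",bot.movel(P(57),max_speed=30,threshold=4),F())
    s=bot.get_state(); Rf,_=face(); h=Rf.inv().apply(s["tcp_pos"]-fpt([62,0,7.5])); print(h,s["t"])
    print(np.load("w2.npy",allow_pickle=True).item()["K"][0,0])
```

```text
hit False [0.7 0.6 0.1]
grip 0.7431228055011523 46.18443846702576 [ 0.4 -0.1  3.4]
0.34 [-9.7 -8.7  4.1]
0.26 [-11.4 -10.    6.5]
0.18 [-12.2 -10.    5.3]
0.17999999999999905 [-12.2 -10.    5.3]
36.6333
touch True [-0.7  0.4  3.4]
[-1.14735287e+02 -2.20874549e-02  6.61597828e+01] 37.875
328.42231585884565
```

Run:
```python
from geo import *
from bench import bot,imaging
import cv2
Rf,_=face()
P=lambda z:hood_pose(0,-114,z,1,0)[0]
for z in np.arange(65,51,-1.):
    bot.movel(P(z),max_speed=20); s=bot.get_state()
    f=Rf.inv().apply(s["contact_force"]); a=Rf.inv().apply(s["tcp_pos"]-fpt([62,0,7.5]))[2]
    print(z,a.round(1),f.round(1))
    if z<60 and f[2]>15: break
bot.movel(P(75),max_speed=60)
print("recheck",bot.movel(P(50),max_speed=20,threshold=4),Rf.inv().apply(bot.get_state()["tcp_pos"]-fpt([62,0,7.5])))
bot.movel(P(160),max_speed=150)
im=imaging.capture("side"); print(bot.get_state()["t"],bot.get_state()["contact_force"])
cv2.imwrite("pics/s4.png",cv2.resize(im[170:310,235:395],None,fx=4,fy=4,interpolation=cv2.INTER_CUBIC))
```

```text
65.0 64.8 [-1.1  0.4  3. ]
64.0 63.9 [ 0.1 -0.3  0.8]
63.0 63.0 [-0.2 -0.2  0.6]
62.0 62.0 [0.3 0.1 0.4]
61.0 60.9 [-0.1 -0.4 -0.5]
60.0 59.9 [ 1.2 -1.   0.4]
59.0 58.9 [-0.9  0.1 -0. ]
58.0 57.9 [0.2 0.4 0.1]
57.0 56.9 [-0.6  0.1 -0.4]
56.0 56.5 [-2.1  0.5 11.7]
55.0 56.2 [-4.1 -0.1 24.9]
recheck True [-1.14103311e+02  3.97330912e-03  5.65790808e+01]
42.8833 [-0.60392888 -0.7511172  -0.34981537]
```

View pics/s4.png

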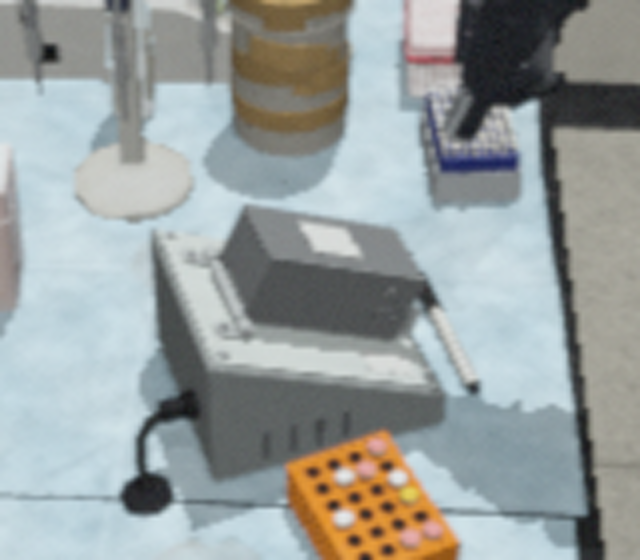

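The hood is shut. On the recheck its plate sits 56.6 mm out from the hinge line, against 56.5 mm when fully home, so it is latched. The arm is clear and the bystanders are in place.

```bash
python3 -c "
from bench import bot
print(bot.sign_off())"
```

```text
the job is handed in; nothing more can be done
None
```

I opened the hood, threw the lever to on and pressed the hood home until it latched, then handed the job in at about 43 s; no verdict was returned. The other things on the bench were not disturbed.

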